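Stand the fallen counter sign back up and push it to the front of the tray

TASK

The small counter sign has toppled onto its back on the black serving tray. Do not pick it up: with the fingertips push its raised foot forward until the sign tips back upright and stands on its foot, then push the standing sign forward along the tray until the front of its foot sits flush along the tray's front rim, facing out. Leave the mug, canister, butter dish and paper cups where they are.

Things in the scene. Friction and masses are not known exactly. Their poses are not given: they have to be found in the camera images.
- tray: black non-slip serving tray, 340 (its x) by 560 (its y) mm, fixed to the counter. Origin: centre of its underside, on the counter. Its x axis points to the front rim (the side away from the robot, where customers stand), z up. Floor top at z = 4 mm; rim all round 8 mm thick, top 18 mm above the counter; the inner face of the front rim is the plane x = +162 mm.
- front_rim (a point): middle of the foot of the tray's front rim: on its inner face, at the level of the tray's floor (162 mm ahead of the tray's origin, 4 mm up)
- sign: counter sign, a rigid inverted T, 0.4 kg, mostly in its foot. Aluminium foot 70 deep (x -35 to +35) by 140 wide (y) by 14 mm thick (z 0 to 14). In its middle stands a plate 4 mm thick (x -2 to +2), 130 wide, top edge at z = 93, printed dark red on its +x front. Origin: centre of the foot's underside; z from foot up the plate. Starts on its back, printed front up, z roughly towards the robot.
- heel (a point): middle of the rear lower edge of the sign's foot (sign x -35, y 0, z 0 mm). At the start the foot's rear face is down, its underside towards the front rim within 25 degrees. Pushed forward near the raised toe edge, the sign pivots on this heel, which grips the tray; it can rest with z level, foot on edge; once z is within about 68 degrees of vertical it goes on by itself. Pushed low it slides.
- toe_left (a point): front lower left corner of the sign's foot (sign frame x = +35, y = +70, z = 0 mm). At the start the toe edge is the raised one, 65 to 70 mm above the tray's floor, the foot leaning 23 degrees back over the plate
- toe_right (a point): front lower right corner of the sign's foot (sign frame x = +35, y = -70, z = 0 mm)
- mug: black mug with a handle at its +y, 82 mm across, 95 mm high, standing on the tray; origin at the centre of its underside
- canister: white round canister with a lid, 79 mm across, 117 mm high, standing on the tray; origin at the centre of its underside
- dish: cream butter dish with its cover on, 146 (its x) by 92 by 77 mm high, standing on the tray; origin at the centre of its underside
- cups: short stack of upside-down brown paper cups, 85 mm across at the foot, 122 mm high, standing on the tray; origin at the centre of its underside
Things that resemble listed ones, but are neither listed nor needed, are in the scene too. What is shaped like the sign but orange is not meant. Leave any yellow look-alike of the cups alone.

How it is judged:
By the outcome, as a careful person would: the job done as asked, in the order asked, and still so for the second after the job is handed in, with the robot touching nothing.
It also fails if it takes over 58 s, if anything falls off the work surface, if the arm or the gripper's body presses on something with over 40 N, if the wrist force passes 120 N, or if a joint passes its speed limit or range.

ROBOT

A 7-joint arm with a two-finger parallel gripper is mounted at the origin on the work surface. World frame = base frame: x ahead of the robot, y to its left, z up, the work surface at z = 0. Lengths are in mm, angles in rad, forces in N, time in s.
With the tool pointing down it reaches from about 425 to 925 mm from the base axis. Payload 6.8 kg.
Tool frame: the origin (TCP) lies at the very end of the fingers, on their centre line; the grasp point (between the pads) lies 19 mm behind it; z points along the fingers, y is the line along which they close (so a half turn about z gives the same grasp; the last joint's range is limited). The gripper opens to 88 mm and grips with 3 to 60 N. Pads are 20 mm wide; open, the fingers measure 115 mm over their backs; the gripper's body (75 mm by 178 mm) begins 61 mm behind the grasp point.
Start: joints at [-0.108, 0.477, 0.022, 1.555, -0.011, 1.109, -0.083], TCP at [675.017, 0.007, 222.664] pointing down, gripper open.
Joint ranges: [-2.96, 2.96], [-0.34, 2.1], [-1.41, 1.46], [0.24, 2.44], [-1.37, 4.51], [0.17, 1.92], [-2.96, 2.96]. Speed limits (rad/s): [2.39, 2.39, 3.14, 3.14, 3.14, 3.14, 3.14].

INTERFACE

Orientations are given as a rotation vector (axis times angle).
In Python, from rig import status, optics, ctrl gives the robot as it stands.
- The arm moves only by the tool jog_arm, never from a script. Its argument "commands" is a list of rows, each an object with "jaw": the opening, from 0 (shut) to 1 (fully open); "xyz": the shift along the tool's x, y, z in cm, a list of three; "roll": the turn about the tool's z in degrees. In form: [{"jaw": jaw, "xyz": [dx, dy, dz], "roll": roll}, ...]. A call has 1 to 10 rows; each row is the pose to reach, as a shift and turn from the pose commanded when the call began, along the tool's axes at that moment; what a row does not reach only later rows make up. A row lasts 1/10 s, in which the tool goes at most 50 mm and 8.59 degrees, less where a joint would pass 70% of its speed; a pose out of reach is approached as far as the arm can. A call with a gripper value outside its range is refused whole. The fingers move at their own pace and stop on an object; the grip force is fixed at half the most. Time passes only in rows, so rows that repeat a pose let the fingers close. It gives the time, the measured TCP pose, the force, the opening and the grip force at its end, in the units of the state.
- status.read_state(): the state, without advancing time (a new reading comes with each control period).
- optics.capture(name): name is "scene" or "side" or "wrist"; returns (picture, depth): 384x512x3 uint8, blue, green, red; 384x512 float32, mm along the optical axis (not along the pixel's ray), 0 where there is no reading.
- optics.get_calibration(name): a dict with "camera_matrix" (3x3 intrinsics, pixels), "T" (4x4, takes a point from camera to world coordinates). Camera axes: x right, y up, looking along -z (the intrinsics and any distortion apply to the point x, -y, -z); pixel columns grow to the right and rows downward; lengths in mm; the calibration is good to about 2 mm. A picture is of the moment at which its call begins: read the wrist's pose just before it. get_calibration takes no time and is no camera call; for the wrist camera it gives the pose at the moment of the call.
- ctrl.finish_job(): hands the job in; it is judged then, once.
The state is a dict: "time": time; "joint_pos": joint angles; "joint_vel": joint speeds; "effort": joint torques, N m; "tool_pos": TCP position; "eef_rot": TCP orientation; "contact_force": force on the tool from outside, world axes, zero at the start; "torque": the same for the moment, N m; "gripper_width": finger opening in mm; "grip_force": force on a finger pad.
Only numpy, scipy, OpenCV 4.12 (cv2) and the standard library are available. Lean on these libraries where they do the work, as an engineer would, in place of code of your own. Each camera call takes 0.05 s, during which the arm holds its last target. There are 200 camera calls.

## Working session

There is one attempt and no reset: what is moved stays moved. The work goes in short steps, Python scripts to look and compute and a tool call to move; the robot and the scene stay as the last step left them, time stands still between calls to the robot, and variables do not carry over. Pictures are saved under pics/ and viewed, at most 10 in all, crops included, and the job is handed in when it is done.

Besides the shell and the picture viewer there is one more tool, called after "Emit:" in YAML: its name, and indented under it one key for each argument. jog_arm: Moves the arm, as the interface text tells. Its arguments: {"type":"object","properties":{"commands":{"type":"array"}},"required":["commands"]}

```bash
mkdir -p pics; cat > h.py <<'E'
import numpy as np,cv2
from rig import status,optics,ctrl
def cap(n,out=None):
    cal=optics.get_calibration(n); im,d=optics.capture(n)
    if out: cv2.imwrite('pics/'+out,im)
    K=np.array(cal['camera_matrix']);T=np.array(cal['T'])
    v,u=np.mgrid[:d.shape[0],:d.shape[1]]
    P=np.stack([(u-K[0,2])/K[0,0]*d,-(v-K[1,2])/K[1,1]*d,-d],-1)@T[:3,:3].T+T[:3,3]
    P[d==0]=np.nan
    return im,d,P,K,T
E
python3 - <<'E'
from h import *
print(status.read_state())
a=[]
for n in('scene','side'):
    im,d,P,K,T=cap(n); a.append(im); np.savez(n+'.npz',im=im,P=P,K=K,T=T); print(n,T.round(2).tolist(),sorted(optics.get_calibration(n)), (d==0).mean())
cv2.imwrite('pics/a.png',cv2.resize(np.vstack(a),None,fx=.78,fy=.78))
E
```

```text
{'time': 0.0, 'joint_pos': array([-0.10810163,  0.47780581,  0.02235169,  1.55640655, -0.01152675,
        1.10929032, -0.08312515]), 'joint_vel': array([ 0.00012598, -0.00139297, -0.00031899, -0.00047681,  0.00268078,
        0.00034512,  0.00057074]), 'effort': array([-1.31144458e-03, -5.82851672e+01,  1.53386436e+00, -2.72606850e+01,
       -5.43364382e-02,  1.69422745e-02,  2.21527275e-04]), 'tool_pos': array([ 6.74418270e+02, -1.19759741e-02,  2.21697076e+02]), 'eef_rot': array([-2.22063532e+00, -2.22058201e+00,  2.10076385e-03]), 'contact_force': array([-0.51743024, -0.01593608,  0.41642985]), 'torque': array([-0.02862006, -0.01140331,  0.07396293]), 'grip_force': 0.0, 'gripper_width': 87.60250317178291}
scene [[0.45, -0.77, 0.45, 1056.11], [0.89, 0.39, -0.22, -303.17], [-0.01, 0.5, 0.87, 1211.01], [0.0, 0.0, 0.0, 1.0]] ['T', 'camera_matrix'] 0.004221598307291667
side [[-0.94, 0.17, -0.29, 109.25], [-0.33, -0.51, 0.79, 1044.38], [-0.01, 0.84, 0.54, 775.03], [0.0, 0.0, 0.0, 1.0]] ['T', 'camera_matrix'] 0.004150390625
```

View pics/a.png

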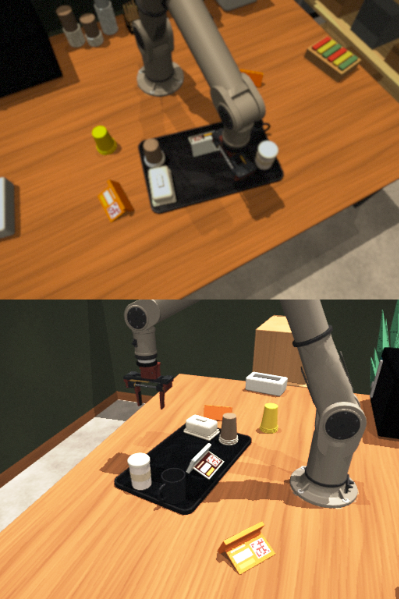

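The scene view (top) shows the sign at about (203,143) and the side view (bottom) at about (207,160). Both orange look-alikes are off the tray, so the greyish sign lying on the tray is the one meant. I'll confirm that in an enlarged crop.

```bash
python3 - <<'E'
from h import *
o=[]
for n,(u,v,w,h) in {'scene':(170,145,200,130),'side':(140,140,200,130)}.items():
    z=np.load(n+'.npz'); o.append(cv2.resize(z['im'][v:v+h,u:u+w],None,fx=4 if 0 else 2.3*1.7/1,fy=3.91*.575,interpolation=2) if 0 else cv2.resize(z['im'][v:v+h,u:u+w],(460,299),interpolation=cv2.INTER_CUBIC))
cv2.imwrite('pics/b.png',np.clip(np.vstack(o).astype(float)*1.4,0,255).astype(np.uint8))
# tops: heights above 22mm in tray area, both clouds
for n in('scene','side'):
    z=np.load(n+'.npz');P=z['P'];im=z['im']
    dark=(im.max(2)<60)&(np.abs(P[...,2]-8)<16)&(P[...,0]>350)&(P[...,0]<950)&(abs(P[...,1])<500)
    k,l,s,c=cv2.connectedComponentsWithStats(dark.astype(np.uint8)); i=1+s[1:,4].argmax()
    q=P[l==i]; r=cv2.minAreaRect(q[:,:2].astype(np.float32)); print(n,r,cv2.boxPoints(r).round().tolist(), np.nanmedian(q[:,2]))
    # objects
    m=(P[...,2]>26)&(P[...,2]<140)
    x=cv2.boxPoints(r); ins=np.array([cv2.pointPolygonTest(x,(float(a),float(b)),False)>=0 if np.isfinite(a) else False for a,b in P[...,:2].reshape(-1,2)]).reshape(m.shape)
    k,l,s,c=cv2.connectedComponentsWithStats((m&ins).astype(np.uint8))
    for i in range(1,k):
        if s[i,4]>60:
            q=P[l==i]; print(s[i],q.min(0).round(),q.max(0).round(),im[l==i].mean(0).round())
E
```

```text
scene ((524.3701782226562, 4.775787353515625), (546.7725830078125, 342.6651306152344), 79.38685607910156) [[306.0, -232.0], [642.0, -295.0], [743.0, 242.0], [406.0, 305.0]] 5.350017905095569
[320 153  23  27 294] [464. 201.  26.] [535. 284. 104.] [14. 18. 24.]
[245 175  31  23 421] [418. -46.  26.] [491.  59.  81.] [105. 121. 126.]
[184 178  26  35 653] [ 382. -241.   26.] [ 452. -160.  132.] [ 60.  81. 102.]
[328 181  29  34 733] [596. 166.  27.] [674. 244. 128.] [148. 158. 161.]
[ 191  213   32   47 1151] [ 480. -279.   26.] [ 621. -169.   86.] [179. 191. 189.]
side ((520.1770629882812, 3.941619873046875), (560.7515869140625, 340.0229797363281), 79.06584930419922) [[300.0, -239.0], [634.0, -304.0], [740.0, 247.0], [406.0, 311.0]] 4.896313541970187
[282 145  23  36 668] [ 367. -235.   26.] [ 449. -161.  130.] [ 78. 100. 124.]
[238 148  41  26 772] [ 471. -273.   26.] [ 616. -171.   85.] [193. 207. 214.]
[241 184  34  37 579] [422. -48.  26.] [493.  95.  76.] [146. 156. 172.]
[ 164  197   30   42 1038] [591. 172.  26.] [669. 245. 125.] [177. 190. 201.]
[ 204  216   35   43 1141] [448. 188.  26.] [531. 291. 102.] [24. 23. 23.]
```

View pics/b.png

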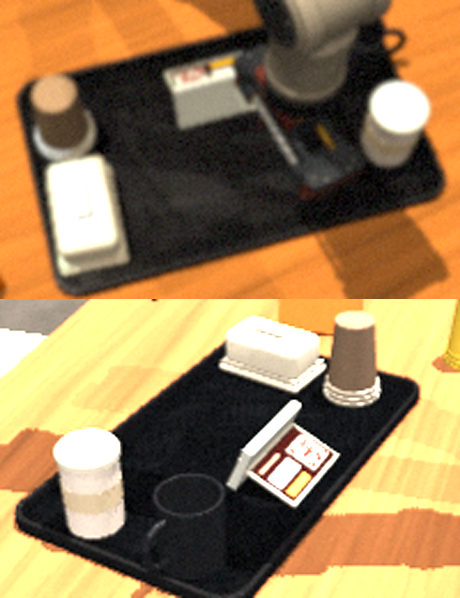

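The crop shows the sign with its white foot raised, dark-red print and plate towards the robot: scene crop (165–260, 50–128), side crop (228–340, 400–505). It is the only sign on the tray, so it is the target. Next I measure it.

```bash
python3 - <<'E'
from h import *
a=np.radians(-10.9);ex=np.array([np.cos(a),np.sin(a)]);ey=np.array([-ex[1],ex[0]]);c=np.array([521,4])
for n in('scene','side'):
    z=np.load(n+'.npz');P=z['P'];im=z['im']
    print(n,'floor z',np.nanmedian(P[...,2][(abs(P[...,0]-600)<40)&(abs(P[...,1]-20)<60)&(P[...,2]<12)]))
    m=(P[...,0]>405)&(P[...,0]<505)&(P[...,1]>-70)&(P[...,1]<110)&(P[...,2]>14)&(P[...,2]<85)
    Q=P[m];print(len(Q))
    T=Q[Q[:,2]>58]; print('n',len(T),'zmax',np.percentile(T[:,2],[50,90,98]))
    vx,vy,x0,y0=cv2.fitLine(T[:,:2].astype(np.float32),cv2.DIST_HUBER,0,.01,.01).ravel()
    s=(T[:,:2]-[x0,y0])@[vx,vy]; print('toe line dir deg',np.degrees(np.arctan2(vy,vx)),'ends',(np.array([x0,y0])+s.min()*np.array([vx,vy])).round(),(np.array([x0,y0])+s.max()*np.array([vx,vy])).round(), 'mid',x0,y0)
    if n=='scene':
        w=m&(im.min(2)>70)&(P[...,2]<64)&(P[...,0]>0)
        # underside: front-most of cloud; plane fit by RANSAC-lite
        q=P[w];best=None;r=np.random.default_rng(0)
        for _ in range(300):
            p=q[r.choice(len(q),3,False)];N=np.cross(p[1]-p[0],p[2]-p[0]);L=np.linalg.norm(N)
            if L<1: continue
            N/=L
            if abs(N[2])>.7: continue
            k=abs((q-p[0])@N)<2
            if best is None or k.sum()>best.sum(): best=k
        f=q[best];cc=f.mean(0);N=np.linalg.svd(f-cc)[2][2];N*=np.sign(N[0])
        print('under',len(f),cc,N,'yaw',np.degrees(np.arctan2(N[1],N[0])),f.min(0),f.max(0))
    print('tray-frame toe mid',((np.array([x0,y0])-c)@ex,(np.array([x0,y0])-c)@ey))
E
```

```text
scene floor z 4.88510321148874
621
n 187 zmax [69.86005596 74.63603111 76.66817236]
toe line dir deg 80.394554 ends [455. -44.] [470.  45.] mid 462.48242 -1.6038822
under 245 [477.01386949   0.86733251  38.18783142] [ 0.92152504 -0.15379612  0.35656465] yaw -9.474941707330288 [460.37353237 -46.90480091  14.60831672] [495.3169664   63.19536479  63.97593087]
tray-frame toe mid (np.float64(-56.40217709988316), np.float64(-16.56818830313842))
side floor z 4.428940923812775
881
n 175 zmax [70.37603918 73.72216695 75.59195888]
toe line dir deg 79.59683 ends [444. -46.] [470.  95.] mid 458.0384 31.8412
tray-frame toe mid (np.float64(-67.09034443540946), np.float64(15.433155465269161))
```

Emit:
jog_arm:
  commands:
    - {"jaw": 1,"xyz": [0.3,-2.4,0],"roll": -8}
    - {"jaw": 1,"xyz": [0.6,-4.8,0],"roll": -16}
    - {"jaw": 1,"xyz": [0.9,-7.2,0],"roll": -24}
    - {"jaw": 1,"xyz": [1.2,-9.6,0],"roll": -32}
    - {"jaw": 1,"xyz": [1.5,-12.0,0],"roll": -40}
    - {"jaw": 1,"xyz": [1.8,-14.4,0],"roll": -48}
    - {"jaw": 1,"xyz": [2.1,-16.8,0],"roll": -56}
    - {"jaw": 1,"xyz": [2.4,-19.2,0],"roll": -64}
    - {"jaw": 1,"xyz": [2.7,-21.6,0],"roll": -72}
    - {"jaw": 1,"xyz": [2.8,-24.2,0],"roll": -80}

```text
time: 1.1
tool_pos: [431.9, 28.2, 222.4]
eef_rot: [-0.264, -3.13, 0.0]
contact_force: [-0.2, -0.6, -0.2]
gripper_width: 87.6
grip_force: 0.0
```

Emit:
jog_arm:
  commands:
    - {"jaw": 1,"xyz": [0,0,0],"roll": 0}
    - {"jaw": 1,"xyz": [0,0,0],"roll": 0}
    - {"jaw": 1,"xyz": [0,0,0],"roll": 0}

```text
time: 1.4
tool_pos: [433.9, 28.0, 222.8]
eef_rot: [0.277, 3.129, 0.0]
contact_force: [-0.1, -0.3, -0.4]
gripper_width: 87.7
grip_force: 0.0
```

```bash
python3 - <<'E'
from h import *
from scipy.spatial.transform import Rotation as R
s=status.read_state();print(s['joint_pos'].round(2),s['tool_pos'],R.from_rotvec(s['eef_rot']).as_matrix().round(3))
a=[cap(n)[0] for n in('scene','side')]
im,d,P,K,T=cap('scene')
m=(P[...,0]>460)&(P[...,0]<505)&(P[...,1]>-70)&(P[...,1]<110)&(P[...,2]>60)&(P[...,2]<85)
Q=P[m];print(len(Q),Q.min(0),Q.max(0))
cv2.imwrite('pics/c.png',np.hstack([a[0][120:320,140:400],a[1][60:260,100:360]]))
E
```

```text
[ 0.04  0.09 -0.27  2.08  0.03  0.97  1.16] [433.86968384  27.97887768 222.77469601] [[-0.984  0.175  0.001]
 [ 0.175  0.984  0.   ]
 [-0.001  0.    -1.   ]]
191 [460.02795338 -40.35839884  60.25421473] [483.57756203  94.80654106  80.05440405]
```

View pics/c.png

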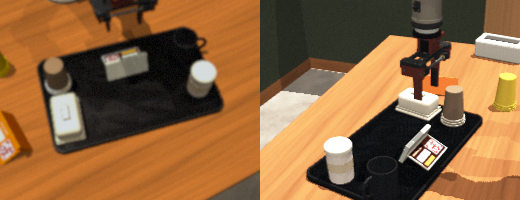

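The picture shows the sign unmoved, with its raised foot at about (125,65) in the left half, and the fingers open behind it. Now I descend behind the toe.

Emit:
jog_arm:
  commands:
    - {"jaw": 1,"xyz": [0.6,0,3],"roll": 0}
    - {"jaw": 1,"xyz": [0.6,0,6],"roll": 0}
    - {"jaw": 1,"xyz": [0.6,0,9],"roll": 0}
    - {"jaw": 1,"xyz": [0.6,0,12],"roll": 0}
    - {"jaw": 1,"xyz": [0.6,0,14],"roll": 0}
    - {"jaw": 1,"xyz": [0.6,0,15.4],"roll": 0}
    - {"jaw": 1,"xyz": [0.6,0,16.4],"roll": 0}
    - {"jaw": 1,"xyz": [0.6,0,16.4],"roll": 0}
    - {"jaw": 1,"xyz": [0.6,0,16.4],"roll": 0}

```text
time: 2.45
tool_pos: [427.5, 29.1, 58.9]
eef_rot: [0.274, 3.129, 0.0]
contact_force: [0.9, 0.1, -0.1]
gripper_width: 87.9
grip_force: 0.0
```

Emit:
jog_arm:
  commands:
    - {"jaw": 1,"xyz": [-0.8,0,0],"roll": 0}
    - {"jaw": 1,"xyz": [-1.4,0,0],"roll": 0}
    - {"jaw": 1,"xyz": [-1.9,0,0],"roll": 0}
    - {"jaw": 1,"xyz": [-2.4,0,0],"roll": 0}
    - {"jaw": 1,"xyz": [-2.9,0,0],"roll": 0}
    - {"jaw": 1,"xyz": [-3.4,0,0],"roll": 0}
    - {"jaw": 1,"xyz": [-3.8,0,0],"roll": 0}
    - {"jaw": 1,"xyz": [-4.2,0,0],"roll": 0}
    - {"jaw": 1,"xyz": [-4.6,0,0],"roll": 0}
    - {"jaw": 1,"xyz": [-4.6,0,0],"roll": 0}

```text
time: 3.45
tool_pos: [472.8, 21.0, 58.6]
eef_rot: [0.274, 3.129, 0.0]
contact_force: [-0.6, 0.8, 0.3]
gripper_width: 87.9
grip_force: 0.3
```

```bash
python3 - <<'E'
from h import *
print(status.read_state()['tool_pos'])
im,d,P,K,T=cap('scene');b=cap('side')[0]
for n in (0,):
    m=(P[...,0]>440)&(P[...,0]<560)&(P[...,1]>-70)&(P[...,1]<110)&(P[...,2]>12)&(P[...,2]<85)&(im.min(2)>80)
    Q=P[m];print(len(Q),np.percentile(Q,[2,50,98],axis=0).round())
cv2.imwrite('pics/d.png',np.hstack([cv2.resize(im[150:250,200:330],(390,300)),cv2.resize(b[150:250,200:330],(390,300))]))
E
```

```text
[472.84485539  20.98971212  58.61282841]
282 [[443. -46.  44.]
 [485.  20.  73.]
 [507.  83.  79.]]
```

View pics/d.png

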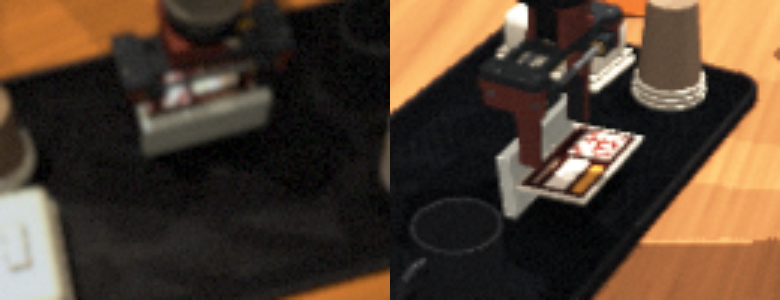

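The side view shows the foot on edge and the plate level, with the fingers against the top of the foot at about (530,165). I keep pushing.

Emit:
jog_arm:
  commands:
    - {"jaw": 1,"xyz": [-0.5,0,0],"roll": 0}
    - {"jaw": 1,"xyz": [-1.0,0,0],"roll": 0}
    - {"jaw": 1,"xyz": [-1.5,0,0],"roll": 0}
    - {"jaw": 1,"xyz": [-2.0,0,0],"roll": 0}
    - {"jaw": 1,"xyz": [-2.5,0,0],"roll": 0}
    - {"jaw": 1,"xyz": [-3.0,0,0],"roll": 0}
    - {"jaw": 1,"xyz": [-3.5,0,0],"roll": 0}
    - {"jaw": 1,"xyz": [-4.0,0,0],"roll": 0}
    - {"jaw": 1,"xyz": [-4.5,0,0],"roll": 0}
    - {"jaw": 1,"xyz": [-4.5,0,0],"roll": 0}

```text
time: 4.55
tool_pos: [517.6, 13.1, 58.6]
eef_rot: [0.274, 3.129, 0.0]
contact_force: [2.2, -0.5, 0.7]
gripper_width: 88.0
grip_force: 1.4
```

```bash
python3 - <<'E'
from h import *
im,d,P,K,T=cap('scene');b=cap('side')[0]
cv2.imwrite('pics/e.png',np.hstack([cv2.resize(im[150:250,200:330],(390,300)),cv2.resize(b[150:250,180:310],(390,300))]))
E
```

```text
(no output)
```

View pics/e.png

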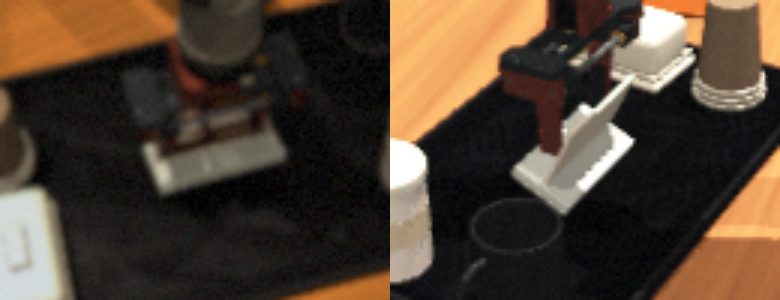

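As predicted, the plate now leans on the backs of the fingers, with the foot about 30° short of flat. I ease forward to let it down.

Emit:
jog_arm:
  commands:
    - {"jaw": 1,"xyz": [-0.5,0,0],"roll": 0}
    - {"jaw": 1,"xyz": [-1.0,0,0],"roll": 0}
    - {"jaw": 1,"xyz": [-1.5,0,0],"roll": 0}
    - {"jaw": 1,"xyz": [-2.0,0,0],"roll": 0}
    - {"jaw": 1,"xyz": [-2.5,0,0],"roll": 0}
    - {"jaw": 1,"xyz": [-3.0,0,0],"roll": 0}
    - {"jaw": 1,"xyz": [-3.5,0,0],"roll": 0}
    - {"jaw": 1,"xyz": [-4.0,0,0],"roll": 0}
    - {"jaw": 1,"xyz": [-4.5,0,0],"roll": 0}
    - {"jaw": 1,"xyz": [-5.0,0,0],"roll": 0}

```text
time: 5.65
tool_pos: [566.3, 4.5, 58.6]
eef_rot: [-0.274, -3.129, 0.0]
contact_force: [-0.2, 0.5, -1.1]
gripper_width: 88.0
grip_force: 0.0
```

```bash
python3 - <<'E'
from h import *
im,d,P,K,T=cap('scene');b=cap('side')[0]
cv2.imwrite('pics/f.png',np.hstack([cv2.resize(im[150:250,200:330],(390,300)),cv2.resize(b[150:250,180:310],(390,300))]))
E
```

```text
(no output)
```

View pics/f.png

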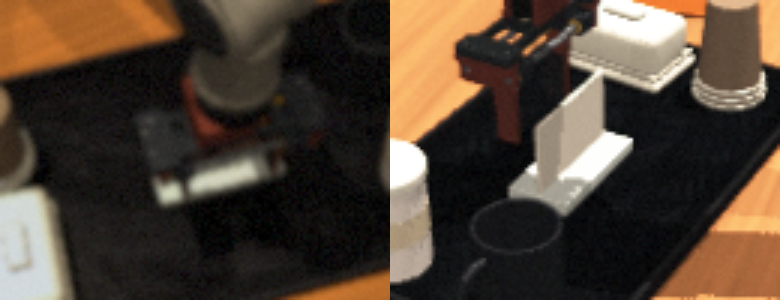

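The sign stands upright on its foot, with the plate free of the fingers. I lift and go behind it.

Emit:
jog_arm:
  commands:
    - {"jaw": 1,"xyz": [0,0,-3],"roll": 0}
    - {"jaw": 1,"xyz": [0,0,-6],"roll": 0}
    - {"jaw": 1,"xyz": [0,0,-9],"roll": 0}
    - {"jaw": 1,"xyz": [3,0,-10],"roll": 0}
    - {"jaw": 1,"xyz": [6,0,-10],"roll": 0}
    - {"jaw": 1,"xyz": [9,0,-10],"roll": 0}
    - {"jaw": 1,"xyz": [12,0,-10],"roll": 0}
    - {"jaw": 1,"xyz": [12.5,0,-10],"roll": 0}
    - {"jaw": 1,"xyz": [12.5,0,-10],"roll": 0}

```text
time: 6.65
tool_pos: [442.4, 26.3, 158.9]
eef_rot: [0.273, 3.129, -0.0]
contact_force: [0.7, -1.1, 0.3]
gripper_width: 88.1
grip_force: 0.0
```

```bash
cat > m.py <<'E'
from h import *
a=np.radians(-10.9);ex=np.array([np.cos(a),np.sin(a)]);ey=np.array([-ex[1],ex[0]]);c=np.array([521,4])
print(status.read_state()['tool_pos'])
for n in('scene','side'):
    im,d,P,K,T=cap(n)
    t=np.stack([(P[...,:2]-c)@ex,(P[...,:2]-c)@ey],-1); Z=P[...,2]
    b=(abs(t[...,1])<110)&(t[...,0]>-90)&(t[...,0]<175)
    g=(im.min(2)>60)
    for nm,m in(('foot',b&g&(Z>13)&(Z<24)),('plate',b&(Z>60)&(Z<103))):
        q=t[m].astype(np.float32)
        if len(q)<20: print(n,nm,len(q));continue
        r=cv2.minAreaRect(q); l=cv2.fitLine(q,cv2.DIST_HUBER,0,.01,.01).ravel()
        print(n,nm,len(q),'x',np.percentile(q[:,0],[1,50,99]).round(1),'y',np.percentile(q[:,1],[1,50,99]).round(1),'linedir',np.degrees(np.arctan2(l[1],l[0])).round(1)%180,'rect',np.round(r[0],1),np.round(r[1],1),round(r[2],1),'zmax',np.percentile(Z[m],98).round(1))
    if n=='scene' : # rim top
        for y in(-40,0,40):
            m=(abs(t[...,1]-y)<20)&(Z>13)&(Z<24)&(t[...,0]>140)&(t[...,0]<185); print('rim',y,np.percentile(t[...,0][m],[2,50,98]).round(1) if m.any() else None)
            m=(abs(t[...,1]-y)<20)&(Z<24)&(im.max(2)<70)&(t[...,0]>140)&(t[...,0]<185);print('  dark edge',np.percentile(t[...,0][m],99).round(1) if m.any() else None)
E
python3 m.py
```

```text
[442.37459142  26.2982262  158.90223123]
scene foot 462 x [-27.3  18.3  37.7] y [-58.2   6.7  79.8] linedir 87.1 rect [ 2.8 11.2] [141.3  70.6] 89.7 zmax 23.4
scene plate 267 x [-0.8  3.3  6.5] y [-51.7  10.2  75. ] linedir 91.2 rect [ 2.7 12.1] [  8.  128.4] 0.8 zmax 99.9
rim -40 [165.  170.3 173.7]
  dark edge 173.3
rim 0 [164.5 170.3 173. ]
  dark edge 172.6
rim 40 [165.  168.9 172.8]
  dark edge 172.7
side foot 422 x [-37.1 -14.1 170.3] y [-61.7  26.5  80.4] linedir 83.0 rect [66.6 -7.6] [159.1 235.2] 79.8 zmax 22.9
side plate 263 x [-5.1 -2.   2. ] y [-50.9  15.6  76. ] linedir 90.9 rect [-1.  12.1] [  8.1 131.8] 0.6 zmax 98.9
```

Emit:
jog_arm:
  commands:
    - {"jaw": 1,"xyz": [0,0.4,3],"roll": 0.8}
    - {"jaw": 1,"xyz": [0,0.4,6],"roll": 0.8}
    - {"jaw": 1,"xyz": [0,0.4,9],"roll": 0.8}
    - {"jaw": 1,"xyz": [0,0.4,12],"roll": 0.8}
    - {"jaw": 1,"xyz": [0,0.4,13.5],"roll": 0.8}
    - {"jaw": 1,"xyz": [0,0.4,14.4],"roll": 0.8}
    - {"jaw": 1,"xyz": [0,0.4,14.8],"roll": 0.8}
    - {"jaw": 1,"xyz": [0,0.4,14.8],"roll": 0.8}
    - {"jaw": 1,"xyz": [0,0.4,14.8],"roll": 0.8}

```text
time: 7.65
tool_pos: [444.4, 30.3, 11.3]
eef_rot: [0.296, 3.126, 0.001]
contact_force: [-0.1, -0.4, -0.1]
gripper_width: 87.9
grip_force: 0.0
```

Emit:
jog_arm:
  commands:
    - {"jaw": 1,"xyz": [-1.5,0,0],"roll": 0}
    - {"jaw": 1,"xyz": [-2.5,0,0],"roll": 0}
    - {"jaw": 1,"xyz": [-3.0,0,0],"roll": 0}
    - {"jaw": 1,"xyz": [-3.5,0,0],"roll": 0}
    - {"jaw": 1,"xyz": [-4.0,0,0],"roll": 0}
    - {"jaw": 1,"xyz": [-4.5,0,0],"roll": 0}
    - {"jaw": 1,"xyz": [-5.0,0,0],"roll": 0}
    - {"jaw": 1,"xyz": [-5.5,0,0],"roll": 0}
    - {"jaw": 1,"xyz": [-6.0,0,0],"roll": 0}

```text
time: 8.55
tool_pos: [500.3, 19.0, 10.3]
eef_rot: [-0.295, -3.123, 0.001]
contact_force: [-5.8, 1.3, 4.4]
gripper_width: 88.0
grip_force: 2.9
```

```bash
python3 m.py | grep -v rim
```

```text
[500.31520394  19.02356042  10.28851404]
scene foot 457 x [-5.1 40.9 59.5] y [-58.9   5.8  79. ] linedir 87.9 rect [21.  9.] [ 82.1 140.8] 3.6 zmax 23.5
scene plate 313 x [-25.9  25.4  28.1] y [-63.2  13.3  84.6] linedir 90.1 rect [13.2 12.8] [ 63.  150.2] 17.5 zmax 102.2
  dark edge 173.1
  dark edge 173.3
  dark edge 173.3
side foot 265 x [-12.5  13.5 170.7] y [-65.4  52.2  79.8] linedir 73.8 rect [80.7 -7.9] [160.4 214.6] 78.2 zmax 22.7
side plate 212 x [-56.9 -27.3  24.8] y [-66.2  64.1  92.6] linedir 84.4 rect [-15.2  13.2] [163.   84.2] 89.9 zmax 102.6
```

Emit:
jog_arm:
  commands:
    - {"jaw": 1,"xyz": [-0.5,0,0],"roll": 0}
    - {"jaw": 1,"xyz": [-1.0,0,0],"roll": 0}
    - {"jaw": 1,"xyz": [-1.5,0,0],"roll": 0}
    - {"jaw": 1,"xyz": [-2.0,0,0],"roll": 0}
    - {"jaw": 1,"xyz": [-2.5,0,0],"roll": 0}
    - {"jaw": 1,"xyz": [-3.0,0,0],"roll": 0}
    - {"jaw": 1,"xyz": [-3.5,0,0],"roll": 0}
    - {"jaw": 1,"xyz": [-4.0,0,0],"roll": 0}
    - {"jaw": 1,"xyz": [-4.5,0,0],"roll": 0}
    - {"jaw": 1,"xyz": [-5.0,0,0],"roll": 0}

```text
time: 9.65
tool_pos: [552.0, 9.5, 10.6]
eef_rot: [-0.296, -3.128, 0.0]
contact_force: [-2.0, 0.6, -1.4]
gripper_width: 88.1
grip_force: 1.0
```

Emit:
jog_arm:
  commands:
    - {"jaw": 1,"xyz": [-0.5,0,0],"roll": 0}
    - {"jaw": 1,"xyz": [-1.0,0,0],"roll": 0}
    - {"jaw": 1,"xyz": [-1.5,0,0],"roll": 0}
    - {"jaw": 1,"xyz": [-2.0,0,0],"roll": 0}
    - {"jaw": 1,"xyz": [-2.5,0,0],"roll": 0}
    - {"jaw": 1,"xyz": [-3.0,0,0],"roll": 0}
    - {"jaw": 1,"xyz": [-3.5,0,0],"roll": 0}
    - {"jaw": 1,"xyz": [-4.0,0,0],"roll": 0}
    - {"jaw": 1,"xyz": [-4.0,0,0],"roll": 0}

```text
time: 10.55
tool_pos: [592.3, 1.9, 10.9]
eef_rot: [0.296, 3.126, 0.0]
contact_force: [-0.7, -0.2, -0.6]
gripper_width: 87.6
grip_force: 0.0
```

```bash
python3 m.py
```

```text
[592.26773544   1.92032141  10.89912043]
scene foot 518 x [ 81.7 134.3 153.2] y [-58.6   4.6  79.3] linedir 86.5 rect [115.4  10.9] [140.8  76.9] 89.5 zmax 23.2
scene plate 298 x [ 60.7 118.9 121.5] y [-60.6  14.2  81.1] linedir 90.3 rect [107.   13.5] [ 63.  147.5] 19.1 zmax 101.4
rim -40 [141.9 151.8 173.1]
  dark edge 173.2
rim 0 [140.8 152.  172.9]
  dark edge 172.8
rim 40 [140.5 152.  173.4]
  dark edge 173.2
side foot 250 x [ 79.2 102.3 167.6] y [-58.2  46.9  80.4] linedir 79.7 rect [124.5  10.7] [ 93.6 145.1] 2.6 zmax 22.6
side plate 197 x [ 35.1  65.9 117.2] y [-58.   65.4  93.4] linedir 86.2 rect [77.1 13.6] [ 85.2 163.7] 0.9 zmax 102.7
```

Emit:
jog_arm:
  commands:
    - {"jaw": 1,"xyz": [-0.3,0,0],"roll": 0}
    - {"jaw": 1,"xyz": [-0.6,0,0],"roll": 0}
    - {"jaw": 1,"xyz": [-0.9,0,0],"roll": 0}
    - {"jaw": 1,"xyz": [-1.1,0,0],"roll": 0}
    - {"jaw": 1,"xyz": [-1.2,0,0],"roll": 0}
    - {"jaw": 1,"xyz": [-1.2,0,0],"roll": 0}

```text
time: 11.25
tool_pos: [602.4, -0.0, 10.6]
eef_rot: [-0.295, -3.127, 0.0]
contact_force: [-4.1, 1.7, 4.1]
gripper_width: 87.7
grip_force: 2.3
```

Emit:
jog_arm:
  commands:
    - {"jaw": 1,"xyz": [-0.1,0,0],"roll": 0}
    - {"jaw": 1,"xyz": [-0.2,0,0],"roll": 0}

```text
time: 11.45
tool_pos: [604.3, -0.4, 10.6]
eef_rot: [-0.295, -3.127, 0.0]
contact_force: [-4.6, 1.8, 2.7]
gripper_width: 87.5
grip_force: 2.4
```

Emit:
jog_arm:
  commands:
    - {"jaw": 1,"xyz": [-0.1,0,0],"roll": 0}
    - {"jaw": 1,"xyz": [-0.2,0,0],"roll": 0}

```text
time: 11.65
tool_pos: [604.5, -0.5, 10.4]
eef_rot: [-0.295, -3.123, 0.001]
contact_force: [-10.4, 1.7, 9.3]
gripper_width: 87.9
grip_force: 5.7
```

Emit:
jog_arm:
  commands:
    - {"jaw": 1,"xyz": [-0.1,0,0],"roll": 0}
    - {"jaw": 1,"xyz": [-0.2,0,0],"roll": 0}

```text
time: 11.85
tool_pos: [604.6, -0.5, 10.2]
eef_rot: [-0.294, -3.12, 0.001]
contact_force: [-15.8, 3.5, 12.5]
gripper_width: 87.8
grip_force: 8.3
```

The sign has stopped against the rim. I press briefly to square it, then back off and lift.

Emit:
jog_arm:
  commands:
    - {"jaw": 1,"xyz": [-0.1,0,0],"roll": 0}
    - {"jaw": 1,"xyz": [-0.2,0,0],"roll": 0}
    - {"jaw": 1,"xyz": [-0.2,0,0],"roll": 0}

```text
time: 12.15
tool_pos: [604.6, -0.5, 9.9]
eef_rot: [-0.294, -3.116, 0.002]
contact_force: [-17.8, 4.2, 14.4]
gripper_width: 87.8
grip_force: 9.6
```

Emit:
jog_arm:
  commands:
    - {"jaw": 1,"xyz": [0.4,0,0],"roll": 0}
    - {"jaw": 1,"xyz": [1.0,0,0],"roll": 0}
    - {"jaw": 1,"xyz": [3,0,0],"roll": 0}
    - {"jaw": 1,"xyz": [6,0,0],"roll": 0}
    - {"jaw": 1,"xyz": [8,0,-3],"roll": 0}
    - {"jaw": 1,"xyz": [11,0,-7],"roll": 0}
    - {"jaw": 1,"xyz": [14,0,-11],"roll": 0}
    - {"jaw": 1,"xyz": [15,0,-15],"roll": 0}
    - {"jaw": 1,"xyz": [15,0,-16],"roll": 0}
    - {"jaw": 1,"xyz": [15,0,-16],"roll": 0}

```text
time: 13.15
tool_pos: [465.7, 26.4, 172.8]
eef_rot: [0.296, 3.121, 0.001]
contact_force: [1.1, 0.8, -0.3]
gripper_width: 87.8
grip_force: 0.0
```

```bash
python3 m.py; python3 - <<'E'
from h import *
im=cap('scene')[0];b=cap('side')[0]
cv2.imwrite('pics/g.png',np.hstack([cv2.resize(im[150:290,170:370],(400,280)),cv2.resize(b[130:270,140:340],(400,280))]))
E
```

```text
[465.70607794  26.42445665 172.79194256]
scene foot 533 x [ 98.9 148.2 167.3] y [-58.8   3.9  79.6] linedir 86.5 rect [131.3  10.6] [ 74.1 140.5] 0.7 zmax 23.5
scene plate 257 x [127.  131.6 134. ] y [-53.2  10.3  74.8] linedir 90.0 rect [130.1  11.4] [130.1   8.2] 89.8 zmax 99.7
rim -40 [141.5 157.9 172.9]
  dark edge 174.1
rim 0 [140.4 157.7 173.2]
  dark edge 173.2
rim 40 [140.3 157.1 172.9]
  dark edge 173.0
side foot 361 x [ 91.  113.6 165.7] y [-58.2  26.3  80.2] linedir 82.8 rect [130.   10.8] [ 79.9 144.3] 1.0 zmax 23.6
side plate 285 x [123.3 126.4 131. ] y [-52.7  15.3  73.6] linedir 90.0 rect [127.5   9.3] [  9.3 132.8] 0.5 zmax 98.7
```

View pics/g.png

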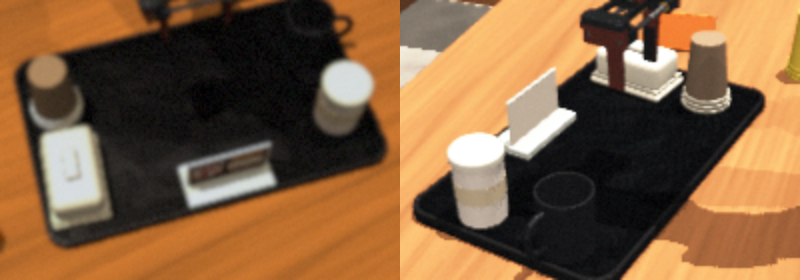

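The sign stands square against the front rim at about (228,180) in the left half, with its print facing out, the other items in place and the arm clear.

```bash
python3 -c "
from rig import ctrl;print(ctrl.finish_job())"
```

```text
the job is handed in; nothing more can be done
None
```

I tipped the sign upright with the fingertips, pushed it flush and square against the tray's front rim with its print facing out, and handed the job in at about 13 s; the mug, canister, dish and cups were not touched.

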